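# Clamp the lid of the vacuum pot

### The arm

A 6-joint arm with a two-finger parallel gripper is mounted at the origin on the work surface; the furniture and walls round the work are solid. World frame = base frame: x ahead of the robot, y to its left, z up, the work surface at z = 0. Lengths are in m, angles in rad, forces in N, time in s.
With the tool pointing down it reaches from about 0.3 to 0.85 m from the base axis. Payload 4.2 kg.
Tool frame: the origin (TCP) lies on the mounting face of the last link; the fingertips stand 191 mm ahead of it and the grasp point (between the pads) lies 172 mm ahead of it; z points along the fingers, x is the direction in which the jaws open and shut, and the axes are right-handed (so a half turn about z gives the same grasp; the last joint's range is limited). The gripper opens to 91 mm and grips with 3 to 60 N. Pads are 32 mm wide; open, the fingers measure 118 mm over their backs; the gripper's body (76 mm by 178 mm) begins 60 mm behind the grasp point.
Start: joints at [-1.198, 0.32, 1.565, -0, 1.257, -0.02], TCP at [0.22, -0.531, 0.405] pointing down, gripper open.
Joint ranges: [-3.11, 3.11], [-0.84, 2.01], [0.21, 2.61], [-1.34, 4.49], [0.05, 2.63], [-2.56, 2.56]. Speed limits (rad/s): [2.57, 2.57, 3.14, 3.14, 3.14, 3.14].

### API

Orientations are given as a unit quaternion [x, y, z, w].
In Python, from station import arm, snapshot, calibration, models gives the robot as it stands.
- The arm moves only by the tool send_rows, never from a script. Its argument "plan" is a list that holds one entry, the list of rows, each a list of 4 numbers: the shift along the tool's x, y, z in m, then the turn about the tool's z in rad. A call has 1 to 20 rows; each row shifts and turns the commanded pose from where the row before left it, along the tool's axes as they then stand; what a row does not reach is not made up. A row lasts 1/12 s, in which the tool goes at most 41.7 mm and 7.16 degrees, less where a joint would pass 70% of its speed; a pose out of reach is approached as far as the arm can. A call with a gripper value outside its range is refused whole. "gripper" is the closure, from -1 (fully open) to 1 (shut), set as the call begins (left out, the last holds). The fingers move at their own pace and stop on an object; "squeeze" is the grip in N (left out, the last holds). Time passes only in rows, so rows that do not move let the fingers close. It gives the time, the measured TCP pose, the force and the opening at its end, in the units of the state.
- arm.observe(): the state, without advancing time (a new reading comes with each control period).
- snapshot(name): name is "side" or "top"; returns the picture (480x640x3 uint8, red, green, blue); there is no depth.
- calibration(name): a dict with "vertical_fov" (degrees; the focal length in pixels is half the picture's height over the tangent of half this angle, whatever the lens; pixels are square), "cx", "cy" (the principal point, pixels), "pose" (4x4, takes a point from camera to world coordinates). Camera axes: x right, y up, looking along -z (the intrinsics and any distortion apply to the point x, -y, -z); pixel columns grow to the right and rows downward; lengths in m; the calibration is good to about 2 mm. A picture is of the moment at which its call begins. calibration takes no time and is no camera call.
- arm.sign_off(): hands the job in, once; it reports no verdict.
Trained networks look in the newest picture that a camera, given by its name, has taken for a name from the list of things; names that differ only in an ending like _2 or _b are one class to them, and where a whole thing is asked for, a point or a joint stands for the part that bears it (a point fixed in the world has none). Each returns a list of dicts, best first, with "conf" (0 to 1); they miss things now and then, are a little off and sometimes report something else, mostly with a low value. They report only what shows in the picture. A call takes as long as a camera call. They do not tell look-alikes from the thing itself.
- models.look_for(name, camera): "xy" ([column, row] in pixels, amid what is visible of it).
- models.cut_out(name, camera): "mask" (480x640 bool, what is visible of it) and "xy" ([column, row] in pixels, amid what is visible of it).
The state is a dict: "time_s": time; "q": joint angles; "qvel": joint speeds; "tau": joint torques, N m; "eef_pos": TCP position; "orientation": TCP orientation; "force": force on the tool from outside, world axes, zero at the start; "ft_torque": the same for the moment, N m; "opening": opening from 0.0 (shut) to 1.0 (fully open).
Only numpy, scipy, OpenCV 4.12 (cv2) and the standard library are available. Lean on these libraries where they do the work, as an engineer would, in place of code of your own. Each camera call takes 0.05 s, during which the arm holds its last target.

### The job

Two small vacuum pots are screwed to the bench; one has its flanged lid on, the other has none. On the pot with the lid, swing the open half of the clamp ring shut around the two flanges, then swing the latch arm across until it lies fully home in the slotted lug at the ring's free end and locks it. Leave the lid seated and do not move the clamp ring or latch of the pot without a lid.

Things in the scene. Friction and masses are not known exactly. Their poses are not given: they have to be found in the camera images.
- lid_seat (a point): The lid: a round aluminium blank, flange 60 mm across and 8 mm thick, with a low boss (13 mm high in all) and a 34 mm spigot that hangs 12 mm into the pot's bore with 1.5 mm play. It lies loose on the pot to be clamped. The point is the centre of the flange's underside.
- pot_top (a point): The pot with the lid: an aluminium cup 48 mm across with a 60 mm flange, screwed to the bench. The point is the centre of its upper flange face, 64 mm above the bench; axes are the pot's own, z up. Round the flanges goes a split steel clamp ring, 84 mm across, 50 to 78 mm above the bench: the half on the pot's +x side is fixed, the half on the -x side swings level.
- pot_hinge (a point): On the upright hinge axis of the swinging half ring of the pot with the lid, on the pot's +y side, 48 mm from the pot's axis; the point is 100 mm above the bench and does not move. The hinge pin ends 80 mm above the bench; only the finger posts stand higher.
- pot_clamp_post (a point): Finger post of that swinging half: a black upright round pin, 14 mm across, free from 78 to 122 mm above the bench, 72 mm from the hinge axis. The point is on its axis, 100 mm above the bench. It moves with the ring on a level circle about the hinge and may be pushed, or held between two fingers and led (it turns in them).
- pot_clamp (a joint): Opening of the swinging half ring, rad: 0 fully shut (a firm stop), up to 1.5 open; it opens clockwise seen from above, so shutting is counter-clockwise. It stays where it is left; about 1 N at the post moves it.
- pot_pivot (a point): On the upright pivot axis of the latch arm of the pot with the lid, 100 mm above the bench; fixed to the pot's fixed half ring on the pot's -y side.
- pot_latch_post (a point): Finger post of the latch arm: a black upright round pin, 14 mm across, free from 78 to 122 mm above the bench, 42 mm from the pivot axis, standing on the latch's round 18 mm head. The point is on its axis, 100 mm above the bench. When both are shut the two posts stand 56 mm apart.
- pot_latch (a joint): Opening of the latch arm, rad: 0 home (a firm stop; its head then stands behind the lug of the shut ring and holds it), up to 1.6 open. It opens counter-clockwise seen from above; latching is clockwise. It stays where it is left; about 1 N moves it. Its head passes the lug only when the ring is within 0.07 rad of shut, and when home it bars the ring from shutting.
- spare_clamp_post (a point): Finger post of the swinging half ring of the other, identical pot, which has no lid; point on its axis, 100 mm above the bench. It must stay where it is.
- spare_latch_post (a point): Finger post of the latch arm of the pot without a lid; point on its axis, 100 mm above the bench. It must stay where it is.
Things that resemble listed ones, but are neither listed nor needed, are in the scene too. There is more than one size of the part that bears lid_seat; the job needs the smaller.

How it is judged:
By the outcome, as a careful person would: the job done as asked, in the order asked, and still so for the second after the job is handed in, with the robot touching nothing.
It also fails if it takes over 54 s, if anything falls off the work surface, if the arm or the gripper's body presses on something with over 40 N, if the wrist force passes 120 N, or if a joint passes its speed limit or range.

## Working session

There is one attempt and no reset: what is moved stays moved. The work goes in short steps, Python scripts to look and compute and a tool call to move; the robot and the scene stay as the last step left them, time stands still between calls to the robot, and variables do not carry over. Pictures are saved under pics/ and viewed, and the job is handed in when it is done.

Besides the shell and the picture viewer there is one more tool, called after "Request:" by a JSON object that holds its "name" and its "arguments", one argument or row to a line. send_rows: Moves the arm, as the interface text tells. Its arguments: {"type":"object","properties":{"plan":{"type":"array"},"gripper":{"type":"number"},"squeeze":{"type":"number"}},"required":["plan"]}

```bash
ls; mkdir -p pics
python3 - <<'E'
from station import arm, snapshot, calibration, models
import cv2, numpy as np
for n in ("side","top"):
    im=snapshot(n); cv2.imwrite(f"pics/{n}0.png",im[:,:,::-1])
    c=calibration(n); print(n,{k:(np.round(v,4).tolist() if not isinstance(v,str) else v) for k,v in c.items()})
    for t in ("lid_seat","pot_top","pot_clamp_post","pot_latch_post","spare_clamp_post","spare_latch_post"):
        print(t,[(np.round(d["xy"],1).tolist(),round(d["conf"],2)) for d in models.look_for(t,n)])
s=arm.observe(); print({k:np.round(v,4).tolist() for k,v in s.items()})
E
```

```text
pics
side {'vertical_fov': 56.4593, 'cx': 323.0606, 'cy': 235.8951, 'pose': [[0.2961, -0.522, 0.7999, 1.2137], [0.955, 0.176, -0.2387, -0.0101], [-0.0161, 0.8346, 0.5506, 0.551], [0.0, 0.0, 0.0, 1.0]]}
lid_seat [([275.4, 223.9], 0.74), ([359.8, 269.9], 0.61)]
pot_top [([332.9, 207.3], 0.38)]
pot_clamp_post [([348.9, 252.2], 0.84)]
pot_latch_post [([323.3, 292.7], 0.71)]
spare_clamp_post [([332.5, 205.4], 0.92)]
spare_latch_post [([306.2, 235.3], 0.65)]
top {'vertical_fov': 52.9031, 'cx': 315.0967, 'cy': 231.7501, 'pose': [[0.0203, 0.9956, -0.0916, 0.4738], [-0.9997, 0.0217, 0.0144, 0.2029], [0.0163, 0.0913, 0.9957, 0.9551], [0.0, 0.0, 0.0, 1.0]]}
lid_seat [([298.2, 184.0], 0.85), ([293.0, 197.6], 0.59)]
pot_top [([296.9, 201.0], 0.75)]
pot_clamp_post []
pot_latch_post [([342.8, 169.0], 0.75)]
spare_clamp_post [([272.4, 313.9], 0.72)]
spare_latch_post [([326.7, 259.3], 0.73)]
{'time_s': 0.7, 'q': [-1.198, 0.3196, 1.5645, -0.0, 1.2574, -0.02], 'qvel': [-0.001, -0.0002, -0.0014, -0.0002, 0.002, 0.0008], 'tau': [-0.0006, -41.2234, -23.2189, 0.073, 0.0375, -0.0], 'eef_pos': [0.2201, -0.5312, 0.4048], 'orientation': [0.8315, -0.5555, 0.0, 0.0], 'force': [-0.621, -0.024, -0.298], 'ft_torque': [-0.0275, 0.0407, -0.025], 'opening': 0.9991}
```

View pics/side0.png

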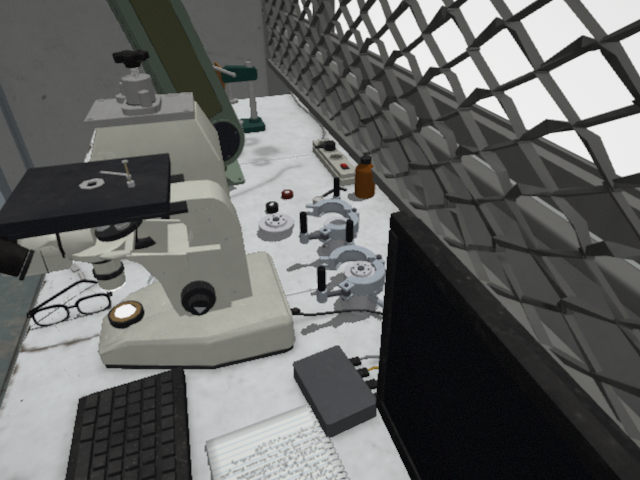

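View pics/top0.png

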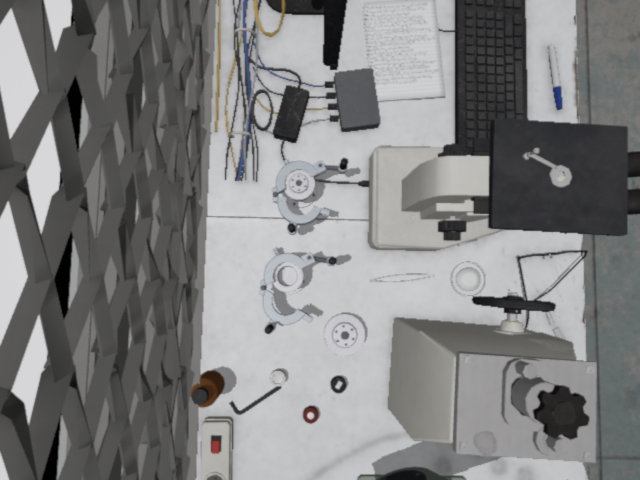

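```bash
cat > h.py <<'E'
import numpy as np, cv2
from station import arm, snapshot, calibration, models
def cam(n):
    c=calibration(n); f=240/np.tan(np.radians(c["vertical_fov"])/2); return f,c["cx"],c["cy"],np.array(c["pose"])
def ray(n,u):
    f,cx,cy,P=cam(n); d=np.array([(u[0]-cx)/f,-(u[1]-cy)/f,-1]); return P[:3,3],P[:3,:3]@d
def atz(n,u,z):
    o,d=ray(n,u); return o+d*(z-o[2])/d[2]
def proj(n,p):
    f,cx,cy,P=cam(n); q=P[:3,:3].T@(np.array(p)-P[:3,3]); return np.array([cx+f*q[0]/-q[2],cy-f*q[1]/-q[2]])
E
python3 - <<'E'
from h import *
print(calibration("top").keys())
for n,b in (("side",(260,170,400,310)),("top",(240,140,360,340))):
    im=cv2.imread(f"pics/{n}0.png")[b[1]:b[3],b[0]:b[2]]
    k=5 if n=="side" else 3
    cv2.imwrite(f"pics/{n}0z.png",cv2.resize(im,None,fx=k,fy=k,interpolation=cv2.INTER_CUBIC)[:600])
for n,u,z,l in (("top",(342.8,169),.1,"pl"),("top",(292,228),.1,"pc"),("top",(272.4,313.9),.1,"sc"),("top",(326.7,259.3),.1,"sl"),("top",(299,183),.072,"lid"),
 ("side",(348.9,233),.1,"pc"),("side",(321,279),.1,"pl"),("side",(348.9,220),.122,"pc top"),("side",(321,267),.122,"pl top"),("side",(361,268),.077,"lid"),("side",(304,212),.122,"sl top?"),("side",(336.5,178),.122,"sc top?")):
    print(l,n,atz(n,u,z).round(3))
E
```

```text
dict_keys(['vertical_fov', 'cx', 'cy', 'pose'])
pl top [0.667 0.143 0.1  ]
pc top [0.558 0.232 0.1  ]
sc top [0.406 0.262 0.1  ]
sl top [0.504 0.169 0.1  ]
lid top [0.645 0.222 0.072]
pc side [0.565 0.234 0.1  ]
pl side [0.677 0.145 0.1  ]
pc top side [0.555 0.237 0.122]
pl top side [0.675 0.146 0.122]
lid side [0.643 0.228 0.077]
sl top? side [0.5   0.166 0.122]
sc top? side [0.382 0.271 0.122]
```

View pics/side0z.png

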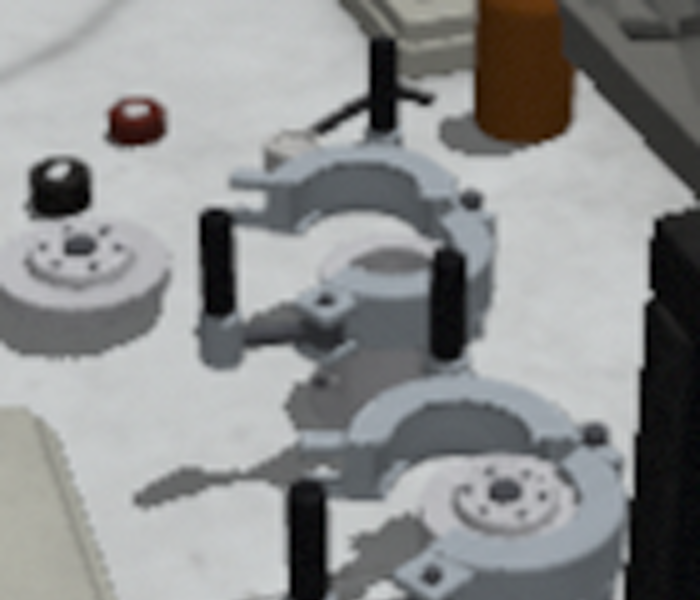

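View pics/top0z.png

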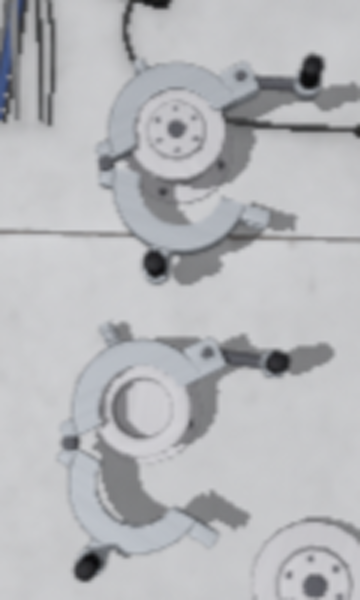

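Run:
```python
from h import *
t=lambda x,y:(240+x/3,140+y/3)
s=lambda x,y:(260+x/5,170+y/5)
A=lambda n,u,z:print(n,atz(n,u,z).round(4))
print("lid boss top");A("top",t(176,127),.077);A("side",s(505,490),.077)
print("hinge");A("top",t(107,161),.08);A("side",s(596,432),.08)
print("pivot");A("top",t(241,75),.078);A("side",s(432,574),.078)
print("clamp post top");A("top",t(156,260),.122);A("side",s(449,254),.122)
print("latch post top");A("top",t(313,60),.122);A("side",s(307,487),.122)
print("spare clamp");A("top",t(87,567),.122);A("side",s(382,43),.122)
print("spare latch");A("top",t(279,362),.122);A("side",s(215,215),.122)
```

```text
lid boss top
top [0.6454 0.2223 0.077 ]
side [0.6426 0.2278 0.077 ]
hinge
top [0.6228 0.2639 0.08  ]
side [0.6249 0.2693 0.08  ]
pivot
top [0.6787 0.183  0.078 ]
side [0.6785 0.188  0.078 ]
clamp post top
top [0.5584 0.2311 0.122 ]
side [0.5582 0.2372 0.122 ]
latch post top
top [0.6784 0.142  0.122 ]
side [0.6757 0.1467 0.122 ]
spare clamp
top [0.3827 0.2658 0.122 ]
side [0.385  0.2697 0.122 ]
spare latch
top [0.501  0.1589 0.122 ]
side [0.5032 0.1632 0.122 ]
```

Run:
```python
from h import *
def tri(a,b):
    o1,d1=ray("top",a);o2,d2=ray("side",b)
    M=np.stack([d1,-d2],1);s=np.linalg.lstsq(M,o2-o1,rcond=None)[0]
    p,q=o1+d1*s[0],o2+d2*s[1];return ((p+q)/2).round(3),np.linalg.norm(p-q).round(3)
print("stage far right",tri((490,235),(170,155)))
print("stage near right",tri((492,120),(168,208)))
print("knob2",tri((562,410),(130,54)))
print("plate2 cornerR near",tri((458,354),(192,97)))
print("plate2 cornerL near",tri((597,358),(90,100)))
print("base1",tri((370,248),(262,255)))
print("bottle",tri((202,395),(366,158)))
print("monitor corner?",tri((335,65),(392,215)))
for u in ((205,215),(205,100),(200,400)):print("wall base",atz("top",u,0).round(3))
b=(100,40,260,240)
im=cv2.imread("pics/side0.png"); cv2.imwrite("pics/side0w.png",cv2.resize(im,None,fx=1.25,fy=1.25))
```

```text
stage far right (array([ 0.536, -0.05 ,  0.284]), np.float64(0.004))
stage near right (array([ 0.703, -0.056,  0.282]), np.float64(0.004))
knob2 (array([ 0.327, -0.09 ,  0.393]), np.float64(0.002))
plate2 cornerR near (array([0.377, 0.003, 0.322]), np.float64(0.005))
plate2 cornerL near (array([ 0.377, -0.166,  0.335]), np.float64(0.003))
base1 (array([0.527, 0.081, 0.059]), np.float64(0.013))
bottle (array([0.269, 0.382, 0.105]), np.float64(0.007))
monitor corner? (array([0.79 , 0.185, 0.274]), np.float64(0.035))
wall base [0.59  0.409 0.   ]
wall base [0.826 0.418 0.   ]
wall base [0.233 0.403 0.   ]
```

Request:
{"name": "send_rows", "arguments": {
  "plan": [
    [[0,0,-0.025,0],[0,0,-0.025,0],[0,0,-0.025,-0.06],[0,0,-0.025,-0.06],[0,0,-0.025,-0.06],[0,0,-0.025,-0.06],[0,0,-0.025,-0.06],[0,0,-0.025,-0.06],[0,0,-0.01,-0.06],[0,0,0,-0.06]]
  ],
  "gripper": 0.1
}}

```text
time_s: 1.53
eef_pos: [0.2199, -0.5308, 0.6182]
orientation: [0.94, -0.341, 0.002, 0.002]
force: [-0.4, 0.6, -0.2]
opening: 0.451
```

Request:
{"name": "send_rows", "arguments": {
  "plan": [
    [[-0.006,-0.02,0,0],[-0.006,-0.03,0,0],[-0.006,-0.035,0,0],[-0.006,-0.035,0,0],[-0.006,-0.035,0,0],[-0.006,-0.035,0,0],[-0.006,-0.035,0,0],[-0.006,-0.035,0,0],[-0.006,-0.035,0,0],[-0.006,-0.035,0,0],[-0.006,-0.035,0,0],[-0.006,-0.035,0,0],[-0.006,-0.035,0,0],[-0.006,-0.03,0,0],[0,-0.02,0,0]]
  ]
}}

```text
time_s: 2.78
eef_pos: [0.4679, -0.103, 0.615]
orientation: [0.94, -0.341, 0.0, -0.001]
force: [-0.1, -1.2, -0.3]
opening: 0.448
```

Request:
{"name": "send_rows", "arguments": {
  "plan": [
    [[-0.008,-0.016,0,0],[-0.013,-0.029,0,0],[-0.013,-0.029,0,0],[-0.013,-0.029,0,0],[-0.013,-0.029,0,0],[-0.013,-0.029,0,0],[-0.013,-0.029,0,0],[-0.013,-0.029,0,0],[-0.013,-0.029,0.02,0],[-0.013,-0.029,0.035,0],[-0.013,-0.029,0.035,0],[-0.009,-0.01,0.035,0],[0,0,0.035,0],[0,0,0.035,0],[0,0,0.02,0],[0,0,0,0]]
  ]
}}

```text
time_s: 4.12
eef_pos: [0.5548, 0.2235, 0.4026]
orientation: [0.94, -0.342, -0.004, 0.004]
force: [-0.2, -0.2, -0.6]
opening: 0.453
```

Run:
```python
from h import *
s=arm.observe();print(s["eef_pos"],s["q"])
for n,b in (("side",(260,150,420,310)),("top",(220,130,380,290))):
    im=snapshot(n)[:,:,::-1]; cv2.imwrite(f"pics/{n}1.png",im)
    print(proj(n,np.array(s["eef_pos"])-[0,0,.191]).round(0))
```

```text
[0.5548184  0.22350958 0.40261039] [ 3.63768600e-01  3.60002736e-01  1.50924177e+00 -1.43944821e-04
  1.28337119e+00  1.06143370e+00]
[343. 177.]
[295. 223.]
```

View pics/side1.png

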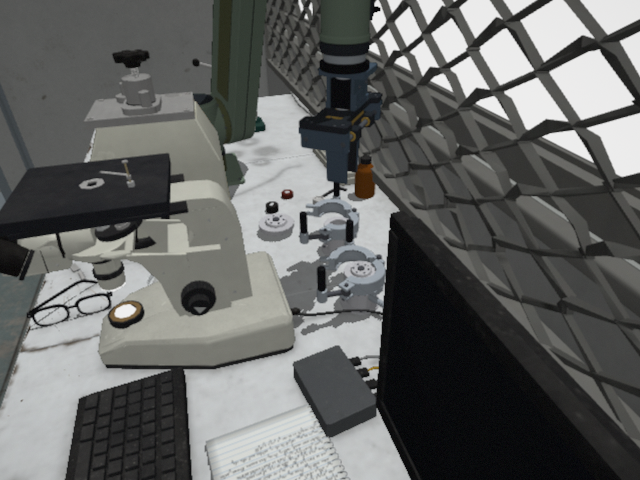

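View pics/top1.png

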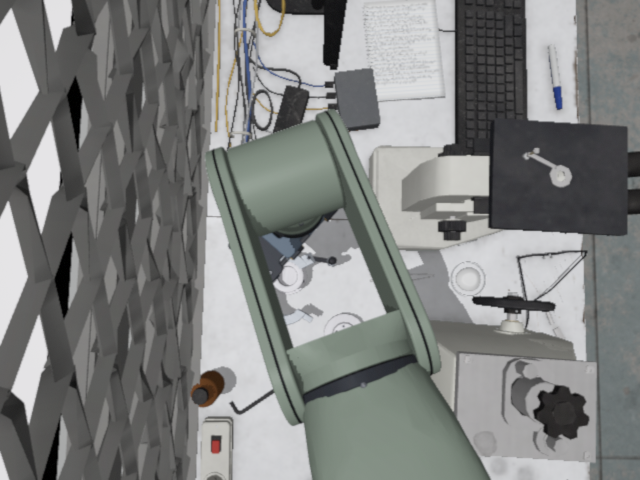

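Request:
{"name": "send_rows", "arguments": {
  "plan": [
    [[-0.002,-0.005,0.02,0],[-0.002,-0.005,0.02,0],[0,0,0.02,0],[0,0,0.01,0],[0,0,0,0],[0,0,0,0]]
  ]
}}

```text
time_s: 4.72
eef_pos: [0.5597, 0.2339, 0.3396]
orientation: [0.94, -0.342, 0.001, -0.001]
force: [0.9, 1.1, 1.2]
opening: 0.447
```

Run:
```python
from h import *
s=arm.observe();print(s["eef_pos"],s["force"])
g=np.array(s["eef_pos"])-[0,0,.191]
n="side";b=(280,130,400,250)
im=snapshot(n)[:,:,::-1].copy();im=cv2.resize(im[b[1]:b[3],b[0]:b[2]],None,fx=5,fy=5,interpolation=cv2.INTER_CUBIC)
xt=np.array([.767,-.641,0])
for p in (g,g+xt*.0205,g-xt*.0205,(.558,.234,.122)):
    q=(proj(n,p)-b[:2])*5;print(q.round(0));cv2.circle(im,tuple(int(v) for v in q),4,(0,0,255),-1)
cv2.imwrite("pics/side2.png",im)
```

```text
[0.55973178 0.23392626 0.33957591] [0.9058086  1.05600323 1.16572711]
[343. 395.]
[323. 422.]
[362. 368.]
[341. 455.]
```

View pics/side2.png

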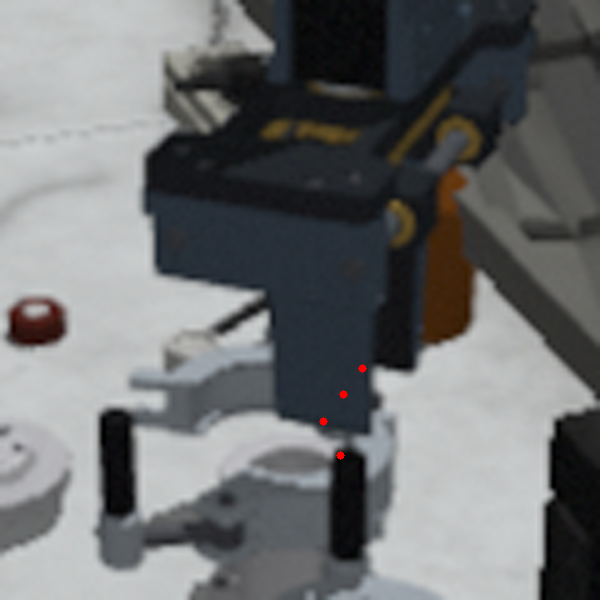

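Request:
{"name": "send_rows", "arguments": {
  "plan": [
    [[-0.003,-0.002,0.01,0],[0,0,0.01,0],[0,0,0.01,0],[0,0,0.01,0],[0,0,0.01,0],[0,0,0.01,0],[0,0,0,0],[0,0,0,0]]
  ]
}}

```text
time_s: 5.43
eef_pos: [0.5581, 0.2373, 0.277]
orientation: [0.94, -0.342, -0.001, 0.001]
force: [-0.1, 0.2, 0.4]
opening: 0.445
```

```bash
cat > pic.py <<'E'
import sys
from h import *
def pic(out,b=(280,170,400,290),k=5,n="side"):
    im=snapshot(n)[:,:,::-1]; cv2.imwrite("pics/raw_"+out,im)
    cv2.imwrite("pics/"+out,cv2.resize(im[b[1]:b[3],b[0]:b[2]],None,fx=k,fy=k,interpolation=cv2.INTER_CUBIC))
    s=arm.observe();print(s["eef_pos"].round(4),np.round(s["force"],1),s["opening"])
pic(sys.argv[1])
E
python3 pic.py side3.png
```

```text
[0.5584 0.2374 0.2778] [0.6 1.4 0.1] 0.44869943596793094
```

View pics/side3.png

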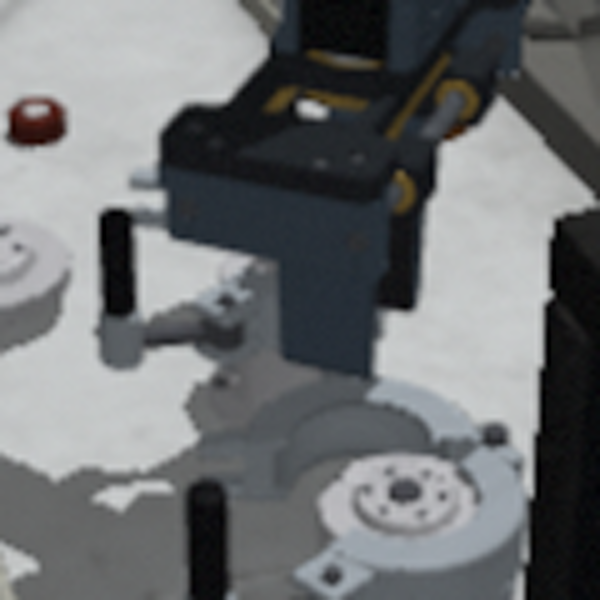

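Request:
{"name": "send_rows", "arguments": {
  "plan": [
    [[0,0,0,0],[0,0,0,0],[0,0,0,0],[0,0,0,0],[0,0,0,0],[0,0,0,0],[0,0,0,0],[0,0,0,0]]
  ],
  "gripper": 1,
  "squeeze": 10
}}

```text
time_s: 6.15
eef_pos: [0.5585, 0.2374, 0.2785]
orientation: [0.94, -0.342, 0.001, -0.0]
force: [0.9, -0.1, 2.5]
opening: 0.148
```

Run:
```python
from h import *
H=np.array([.6235,.268]);a0=np.degrees(np.arctan2(.2374-H[1],.5585-H[0]));print(a0)
X=np.array([.766,-.643]);Y=np.array([-.643,-.766])
P=lambda a:H+.072*np.array([np.cos(np.radians(a)),np.sin(np.radians(a))])
for i in range(14):
    a=a0+i*4;d=P(a+4)-P(a);print(i,P(a+4).round(4),(d@X).round(4),(d@Y).round(4))
```

```text
-154.79038683324862
0 [0.5607 0.2329] 0.0046 0.0019
1 [0.5633 0.2286] 0.0048 0.0016
2 [0.5662 0.2245] 0.0049 0.0013
3 [0.5693 0.2206] 0.0049 0.0009
4 [0.5728 0.2169] 0.005 0.0006
5 [0.5765 0.2135] 0.005 0.0002
6 [0.5804 0.2103] 0.005 -0.0001
7 [0.5845 0.2075] 0.005 -0.0005
8 [0.5888 0.2049] 0.005 -0.0008
9 [0.5933 0.2026] 0.0049 -0.0011
10 [0.5979 0.2007] 0.0048 -0.0015
11 [0.6027 0.1991] 0.0047 -0.0018
12 [0.6076 0.1978] 0.0045 -0.0021
13 [0.6125 0.1968] 0.0044 -0.0025
```

Request:
{"name": "send_rows", "arguments": {
  "plan": [
    [[0.0046,0.0019,0,0],[0.0048,0.0016,0,0],[0.0049,0.0013,0,0],[0.0049,0.0009,0,0],[0.005,0.0006,0,0],[0.005,0.0002,0,0],[0.005,-0.0001,0,0],[0,0,0,0],[0,0,0,0]]
  ]
}}

```text
time_s: 6.9
eef_pos: [0.5804, 0.2094, 0.2781]
orientation: [0.94, -0.342, -0.0, 0.001]
force: [-1.6, -2.9, 4.6]
opening: 0.152
```

```bash
python3 pic.py side4.png
```

```text
[0.5803 0.2095 0.2782] [-1.6 -1.9  4.9] 0.14987975291358588
```

View pics/side4.png

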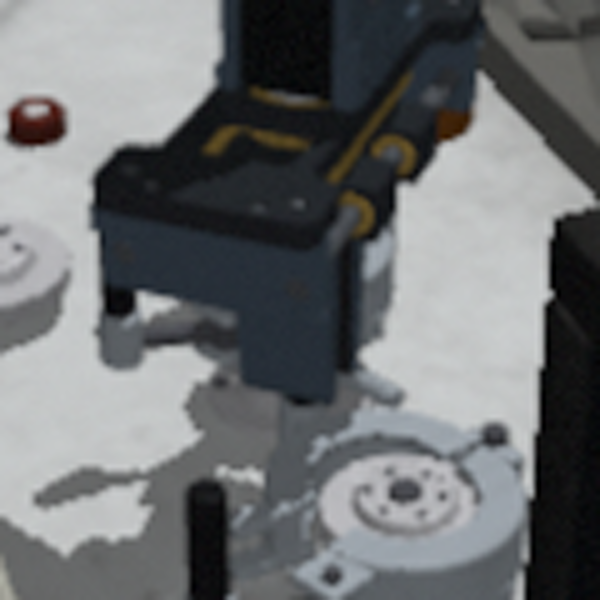

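Request:
{"name": "send_rows", "arguments": {
  "plan": [
    [[0.005,-0.0005,0,0],[0.005,-0.0008,0,0],[0,0,0,0],[0.0025,-0.0005,0,0],[0,0,0,0],[0.0025,-0.0006,0,0],[0,0,0,0],[0,0,0,0]]
  ]
}}

```text
time_s: 7.62
eef_pos: [0.5933, 0.2025, 0.278]
orientation: [0.94, -0.342, 0.0, 0.0]
force: [-1.1, -1.5, 5.0]
opening: 0.15
```

Request:
{"name": "send_rows", "arguments": {
  "plan": [
    [[0.0024,-0.0007,0,0],[0,0,0,0],[0.0024,-0.0008,0,0],[0,0,0,0]]
  ]
}}

```text
time_s: 7.95
eef_pos: [0.5974, 0.201, 0.278]
orientation: [0.94, -0.342, -0.001, 0.0]
force: [-5.3, 0.4, 6.9]
opening: 0.148
```

```bash
python3 pic.py side5.png
```

```text
[0.5974 0.201  0.278 ] [-5.2  0.7  6.8] 0.14585922385368622
```

View pics/side5.png

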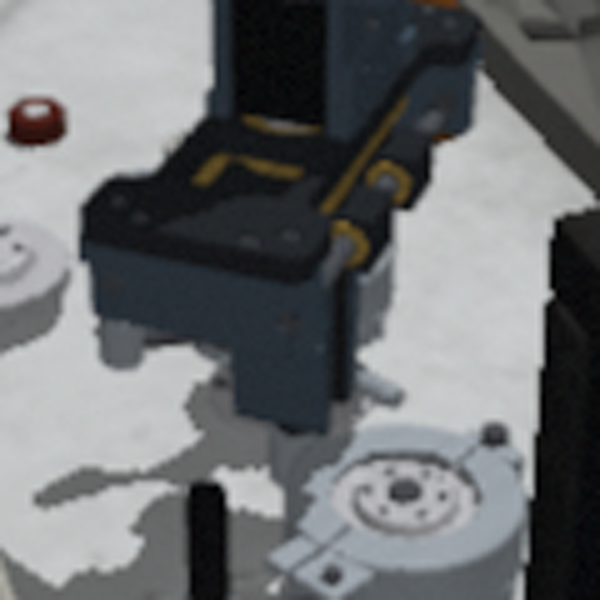

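Request:
{"name": "send_rows", "arguments": {
  "plan": [
    [[0.0015,-0.0005,0,0],[0,0,0,0],[0.0015,-0.0005,0,0],[0,0,0,0],[0,0,0,0]]
  ]
}}

```text
time_s: 8.42
eef_pos: [0.5985, 0.2006, 0.2779]
orientation: [0.94, -0.342, -0.004, 0.001]
force: [-11.6, 2.7, 9.4]
opening: 0.15
```

Request:
{"name": "send_rows", "arguments": {
  "plan": [
    [[-0.001,0,0,0],[0,0,0,0],[0,0,0,0],[0,0,0,0],[0,0,0,0],[0,0,-0.015,0],[0,0,-0.02,0],[0,0,-0.02,0],[0,0,-0.01,0],[0,0,0,0]]
  ],
  "gripper": 0.1
}}

```text
time_s: 9.25
eef_pos: [0.6009, 0.2003, 0.3457]
orientation: [0.94, -0.342, 0.002, -0.002]
force: [0.0, 0.2, -0.5]
opening: 0.452
```

```bash
python3 pic.py side6.png
```

```text
[0.6004 0.2002 0.3439] [ 0.2 -0.1 -0.4] 0.4512938982035663
```

View pics/side6.png

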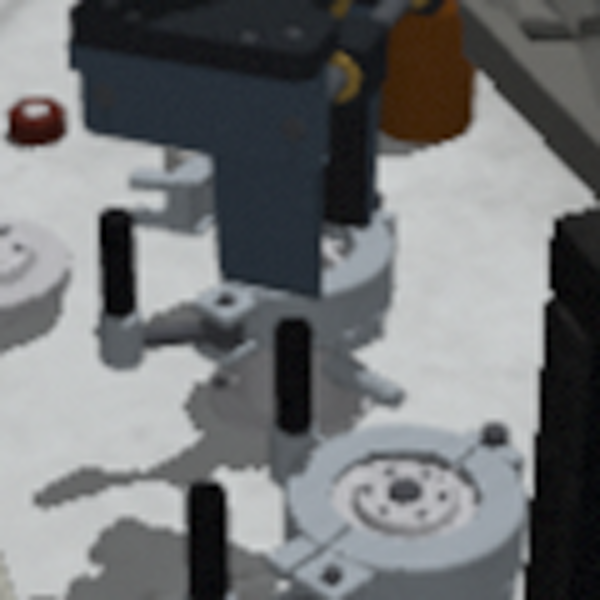

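Run:
```python
from h import *
im=cv2.imread("pics/top0.png");cv2.imwrite("pics/topmon.png",cv2.resize(im[0:140,240:400],None,fx=5,fy=5,interpolation=cv2.INTER_CUBIC)[:600])
for p in ((338.6,234.4),(321.4,267.4)):print(atz("side",p,.122).round(4))
for z in (.1,.2,.25,.3,.35,.4):
    a=atz("top",(335,67),z);print(z,a.round(3),proj("side",a).round(0))
```

```text
[0.5946 0.203  0.122 ]
[0.6757 0.1467 0.122 ]
0.1 [0.857 0.16  0.1  ] [373. 361.]
0.2 [0.813 0.165 0.2  ] [367. 278.]
0.25 [0.79  0.168 0.25 ] [363. 235.]
0.3 [0.768 0.17  0.3  ] [360. 190.]
0.35 [0.745 0.173 0.35 ] [356. 144.]
0.4 [0.723 0.175 0.4  ] [352.  96.]
```

View pics/topmon.png

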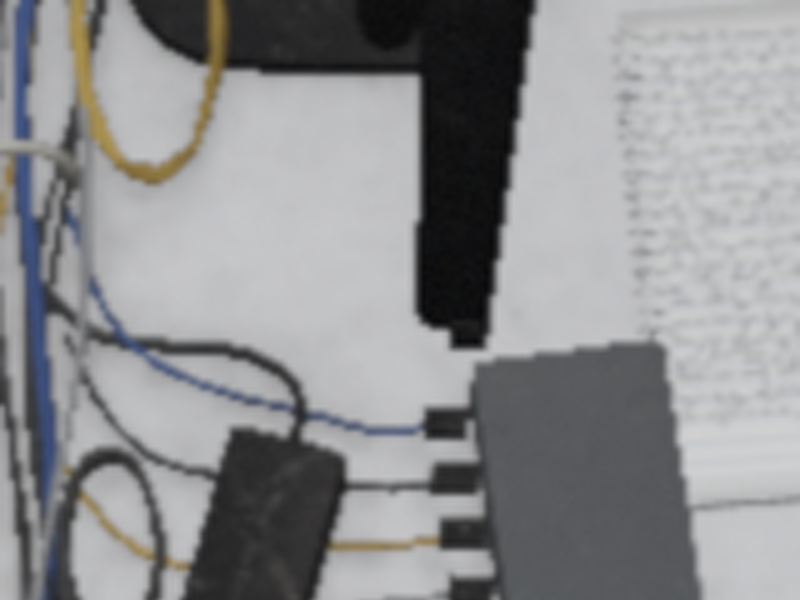

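Run:
```python
from h import *
for z in (.12,.16,.2,.24):
    for u in ((404,185),(415,147),(405,210)):
        a=atz("top",u,z);print(z,u,a.round(3),proj("side",a).round(0))
im=cv2.imread("pics/side0.png");cv2.imwrite("pics/sidemic.png",cv2.resize(im[130:330,150:320],None,fx=3,fy=3,interpolation=cv2.INTER_CUBIC))
```

```text
0.12 (404, 185) [0.637 0.036 0.12 ] [248. 268.]
0.12 (415, 147) [0.705 0.017 0.12 ] [242. 298.]
0.12 (405, 210) [0.592 0.034 0.12 ] [242. 252.]
0.16 (404, 185) [0.629 0.044 0.16 ] [249. 243.]
0.16 (415, 147) [0.694 0.026 0.16 ] [244. 270.]
0.16 (405, 210) [0.587 0.042 0.16 ] [244. 230.]
0.2 (404, 185) [0.621 0.052 0.2  ] [251. 218.]
0.2 (415, 147) [0.683 0.035 0.2  ] [246. 242.]
0.2 (405, 210) [0.581 0.05  0.2  ] [245. 206.]
0.24 (404, 185) [0.613 0.06  0.24 ] [252. 192.]
0.24 (415, 147) [0.672 0.043 0.24 ] [248. 212.]
0.24 (405, 210) [0.575 0.058 0.24 ] [247. 181.]
```

View pics/sidemic.png

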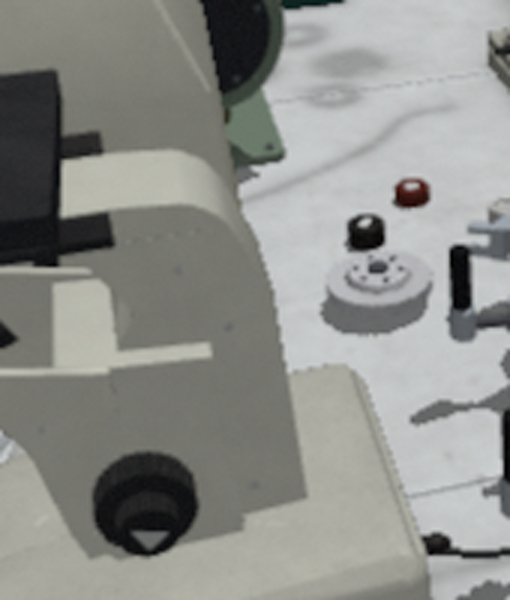

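Request:
{"name": "send_rows", "arguments": {
  "plan": [
    [[0,0,0,-0.06],[0,0,0,-0.06],[0.01,0.001,0,0],[0.015,0.001,0,0],[0.015,0.001,0,0],[0.015,0.001,0,0],[0.015,0,0,0],[0.015,0,0,0],[0.007,0,0,0],[0,0,0,0],[0,0,0,0]]
  ]
}}

```text
time_s: 10.22
eef_pos: [0.6754, 0.1459, 0.3425]
orientation: [0.958, -0.286, -0.001, 0.0]
force: [0.5, 0.4, -0.4]
opening: 0.45
```

Run:
```python
from h import *
from scipy.spatial.transform import Rotation as R
s=arm.observe();print(s["eef_pos"].round(4),np.round(s["force"],1))
M=R.from_quat(s["orientation"]).as_matrix();print(M.round(3))
g=np.array(s["eef_pos"])-[0,0,.191]
n="side";b=(260,170,400,310);k=4
raw=snapshot(n)[:,:,::-1].copy();cv2.imwrite("pics/raw7.png",raw);im=cv2.resize(raw[b[1]:b[3],b[0]:b[2]],None,fx=k,fy=k,interpolation=cv2.INTER_CUBIC)
xt=M[:,0]
for p in (g,g+xt*.0205,g-xt*.0205,(.6757,.1467,.122)):
    q=(proj(n,p)-b[:2])*k;cv2.circle(im,tuple(int(v) for v in q),3,(0,0,255),-1)
cv2.imwrite("pics/side7.png",im)
```

```text
[0.6754 0.1459 0.3425] [ 0.5  0.4 -0.4]
[[ 0.837 -0.548 -0.001]
 [-0.548 -0.837  0.   ]
 [-0.001  0.001 -1.   ]]
```

View pics/side7.png

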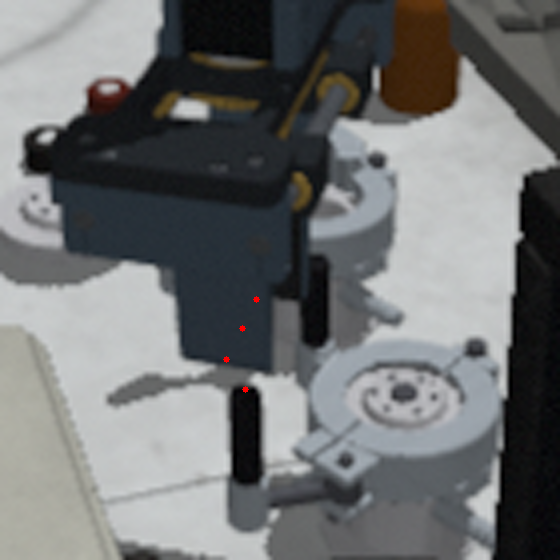

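View pics/raw7.png

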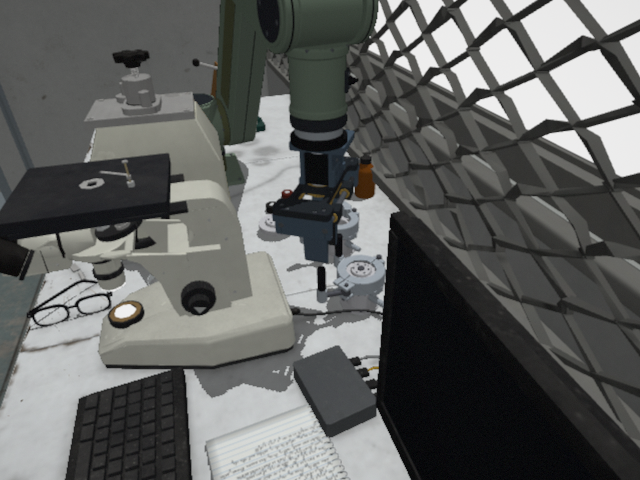

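Request:
{"name": "send_rows", "arguments": {
  "plan": [
    [[0,-0.001,0.01,0],[0,0,0.012,0],[0,0,0.012,0],[0,0,0.012,0],[0,0,0.012,0],[0,0,0.006,0],[0,0,0,0],[0,0,0,0]]
  ]
}}

```text
time_s: 10.93
eef_pos: [0.6756, 0.1475, 0.2784]
orientation: [0.959, -0.285, -0.0, 0.0]
force: [1.0, -0.0, -0.2]
opening: 0.445
```

Request:
{"name": "send_rows", "arguments": {
  "plan": [
    [[0,0,0,0],[0,0,0,0],[0,0,0,0],[0,0,0,0],[0,0,0,0],[0,0,0,0],[0,0,0,0],[0,0,0,0]]
  ],
  "gripper": 1,
  "squeeze": 10
}}

```text
time_s: 11.6
eef_pos: [0.6759, 0.1468, 0.2797]
orientation: [0.959, -0.285, 0.001, 0.0]
force: [0.7, -6.1, 3.7]
opening: 0.147
```

```bash
python3 pic.py side8.png
python3 - <<'E'
from h import *
X=np.array([.837,-.548]);Y=np.array([-.548,-.837])
p=np.array(arm.observe()["eef_pos"])[:2]
Pv=np.array([.6786,.187]); v=p-Pv; print(np.linalg.norm(v)); a0=np.degrees(np.arctan2(v[1],v[0]));print(p,a0)
Pv=p-v/np.linalg.norm(v)*.042
P=lambda a:Pv+.042*np.array([np.cos(np.radians(a)),np.sin(np.radians(a))])
for i in range(13):
    a=a0-i*6;d=P(a-6)-P(a);print(i,a-6,P(a-6).round(4),(d@X).round(4),(d@Y).round(4))
E
```

```text
[0.6758 0.1468 0.2797] [ 0.7 -5.   2.8] 0.1491686207582487
0.04029885490463494
[0.67584373 0.14679551] -93.92184813027662
0 -99.92184813027662 [0.6715 0.1473] -0.0039 0.0019
1 -105.92184813027662 [0.6672 0.1483] -0.0041 0.0015
2 -111.92184813027662 [0.663  0.1497] -0.0043 0.0011
3 -117.92184813027662 [0.659  0.1516] -0.0044 0.0006
4 -123.92184813027662 [0.6553 0.1538] -0.0044 0.0002
5 -129.9218481302766 [0.6518 0.1565] -0.0044 -0.0003
6 -135.9218481302766 [0.6485 0.1595] -0.0043 -0.0007
7 -141.9218481302766 [0.6457 0.1628] -0.0042 -0.0012
8 -147.9218481302766 [0.6431 0.1664] -0.0041 -0.0016
9 -153.9218481302766 [0.641  0.1702] -0.0039 -0.002
10 -159.9218481302766 [0.6393 0.1743] -0.0037 -0.0024
11 -165.9218481302766 [0.638  0.1785] -0.0034 -0.0028
12 -171.9218481302766 [0.6371 0.1828] -0.0031 -0.0031
```

View pics/side8.png

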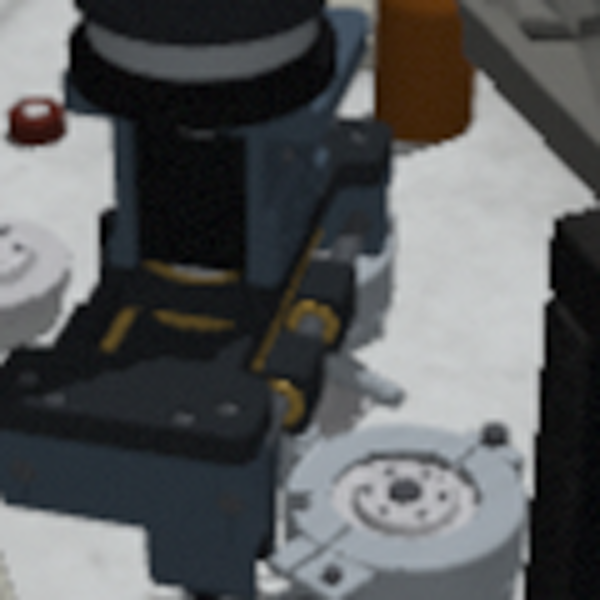

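Request:
{"name": "send_rows", "arguments": {
  "plan": [
    [[-0.0039,0.0019,0,0],[-0.0041,0.0015,0,0],[-0.0043,0.0011,0,0],[-0.0044,0.0006,0,0],[-0.0044,0.0002,0,0],[0,0,0,0]]
  ]
}}

```text
time_s: 12.15
eef_pos: [0.6545, 0.1542, 0.2793]
orientation: [0.959, -0.285, -0.0, 0.001]
force: [-1.3, -4.6, 3.6]
opening: 0.15
```

Request:
{"name": "send_rows", "arguments": {
  "plan": [
    [[-0.0022,-0.0001,0,0],[-0.0022,-0.0002,0,0],[-0.0022,-0.0003,0,0],[-0.0021,-0.0004,0,0],[0,0,0,0],[0,0,0,0]]
  ]
}}

```text
time_s: 12.65
eef_pos: [0.6482, 0.1604, 0.2792]
orientation: [0.959, -0.285, -0.0, -0.0]
force: [0.0, -2.5, 3.1]
opening: 0.15
```

Request:
{"name": "send_rows", "arguments": {
  "plan": [
    [[-0.0021,-0.0006,0,0],[-0.0021,-0.0006,0,0],[0,0,0,0],[-0.002,-0.0008,0,0],[0,0,0,0]]
  ]
}}

```text
time_s: 13.07
eef_pos: [0.644, 0.1656, 0.2791]
orientation: [0.959, -0.285, -0.0, -0.0]
force: [0.7, -2.9, 3.1]
opening: 0.15
```

```bash
python3 pic.py side9.png
```

```text
[0.644  0.1655 0.2791] [ 1.  -2.5  3.2] 0.1515662446155391
```

View pics/side9.png

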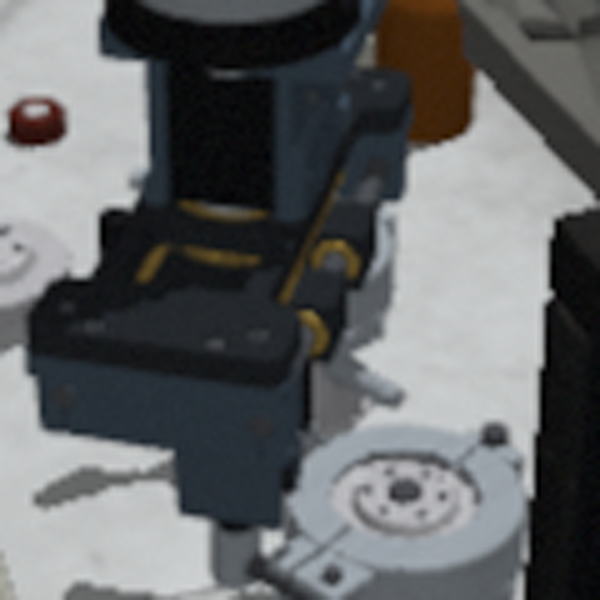

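Request:
{"name": "send_rows", "arguments": {
  "plan": [
    [[-0.002,-0.0009,0,0],[0,0,0,0],[-0.002,-0.001,0,0],[0,0,0,0],[0,0,0,0]]
  ]
}}

```text
time_s: 13.53
eef_pos: [0.6419, 0.1688, 0.279]
orientation: [0.959, -0.285, 0.0, 0.0]
force: [2.1, -5.6, 3.2]
opening: 0.148
```

Request:
{"name": "send_rows", "arguments": {
  "plan": [
    [[-0.0019,-0.001,0,0],[0,0,0,0],[-0.0019,-0.0011,0,0],[0,0,0,0],[0,0,0,0]]
  ]
}}

```text
time_s: 13.95
eef_pos: [0.6411, 0.1701, 0.279]
orientation: [0.959, -0.284, 0.003, 0.003]
force: [7.0, -14.5, 1.5]
opening: 0.149
```

Request:
{"name": "send_rows", "arguments": {
  "plan": [
    [[-0.001,-0.001,0,0],[0,0,0,0],[0,0,0,0]]
  ]
}}

```text
time_s: 14.2
eef_pos: [0.6411, 0.1706, 0.279]
orientation: [0.959, -0.284, 0.003, 0.004]
force: [7.3, -17.4, 2.0]
opening: 0.151
```

```bash
python3 pic.py side10.png
```

```text
[0.6411 0.1706 0.279 ] [  6.7 -17.    1. ] 0.1482671735899885
```

View pics/side10.png

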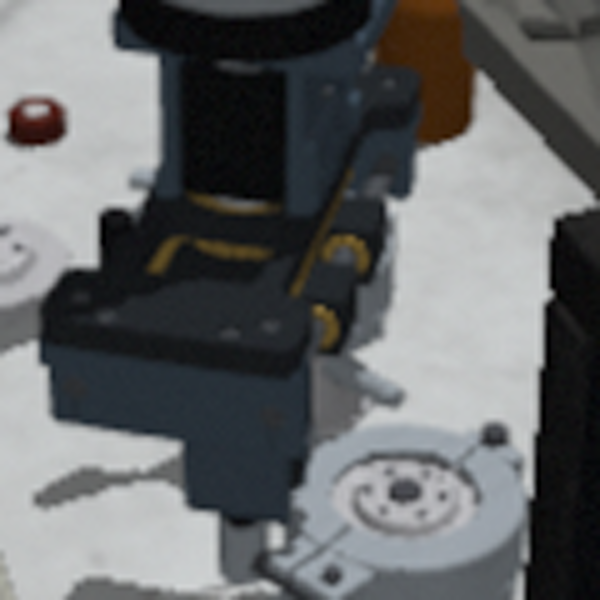

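Request:
{"name": "send_rows", "arguments": {
  "plan": [
    [[0,0,0,0],[0,0,0,0],[0,0,0,0],[0,0,0,0],[0,0,0,0],[0,0,-0.015,0],[0,0,-0.02,0],[0,0,-0.02,0],[0,0,-0.02,0],[0,0,-0.03,0],[0,0,-0.03,0],[0,0,-0.03,0],[0,0,-0.02,0],[0,0,0,0]]
  ],
  "gripper": 0.34
}}

```text
time_s: 15.42
eef_pos: [0.6394, 0.1749, 0.4696]
orientation: [0.959, -0.285, 0.004, -0.003]
force: [0.8, -0.6, 0.8]
opening: 0.329
```

```bash
python3 pic.py side11.png
python3 - <<'E'
from h import *
for t in ("pot_clamp_post","pot_latch_post","spare_clamp_post","spare_latch_post"):
    print(t,[(np.round(d["xy"],1).tolist(),round(d["conf"],2)) for d in models.look_for(t,"side")])
E
```

```text
[0.6393 0.1748 0.4666] [ 0.7  0.6 -1.1] 0.33228254047379024
pot_clamp_post [([342.4, 259.3], 0.74), ([353.7, 279.7], 0.26)]
pot_latch_post [([331.0, 274.1], 0.57)]
spare_clamp_post [([332.8, 204.5], 0.89)]
spare_latch_post [([303.5, 234.5], 0.64), ([352.9, 279.5], 0.64)]
```

View pics/side11.png

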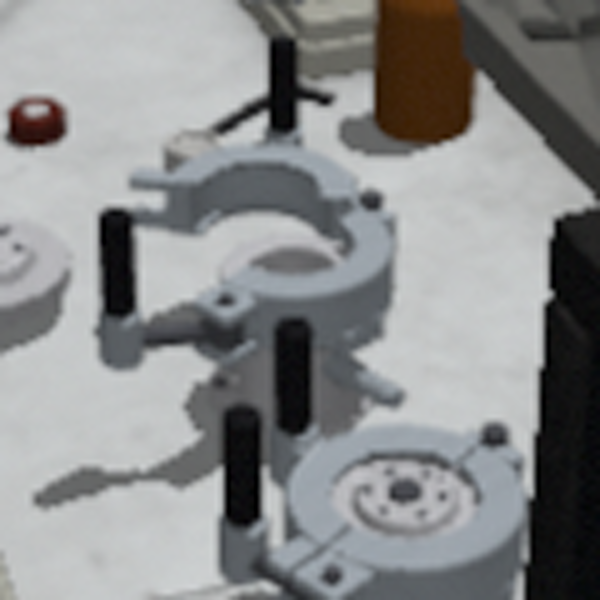

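Run:
```python
from h import *
a=atz("side",(328.4,252),.122);b=atz("side",(338.6,234.4),.122);print(a,b,np.linalg.norm(a-b))
im=cv2.imread("pics/raw_side11.png");cv2.imwrite("pics/z11.png",cv2.resize(im[230:310,310:390],None,fx=7,fy=7,interpolation=cv2.INTER_CUBIC))
t=snapshot("top")[:,:,::-1];cv2.imwrite("pics/top2.png",t)
```

```text
[0.6394511  0.16989302 0.122     ] [0.59463847 0.20302476 0.122     ] 0.05573045528815391
```

View pics/z11.png

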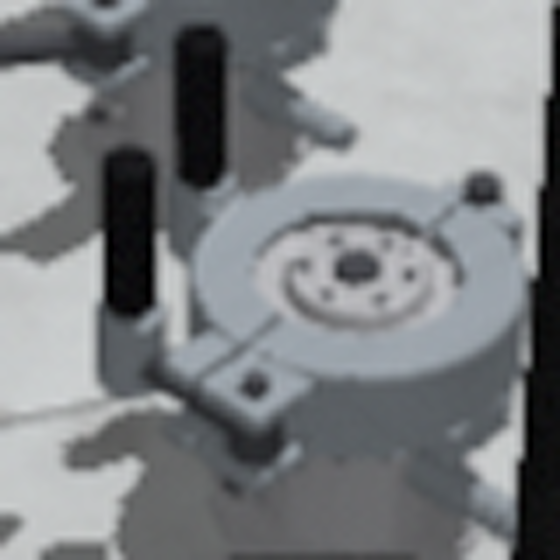

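View pics/top2.png

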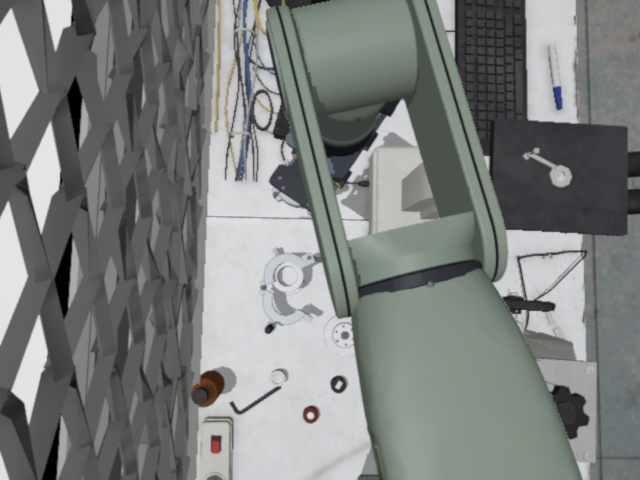

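Run:
```python
from station import arm
print(arm.sign_off()); print(arm.observe()["time_s"])
```

```text
the job is handed in; nothing more can be done
None
the job is handed in; nothing more can be done
```

The lidded pot is clamped and latched, and I handed the job in at about 15.7 s of the 54 s allowed. I gripped the clamp post and led the half ring to its stop, which took about 12 N. I then let go, gripped the latch post and led it across into the slotted lug to its stop, at about 19 N. Finally I opened the fingers and lifted clear.

**What the last checks showed:**
- **Ring and latch:** in the last side picture the ring's split is closed and the latch arm lies in the lug. The two posts measure 55.7 mm apart, against the 56 mm given for both shut.
- **Lid:** it looks level and seated inside the ring.
- **Spare pot:** its two posts stand at the same pixels as before.
- **Robot:** the wrist force was near zero after the lift, and the fingers were well above the posts.

**What disagreed or could not be checked:**
- **Cameras:** the two cameras differed by about 5 mm in y. I used the side camera, because its picture agreed with where the gripper actually was.
- **Top view:** the arm hid the finished pot from the top camera, so the final check rests on the side view and the forces felt at the stops.
- **Networks:** the trained network also gave a false second hit for the spare latch post (0.64), which fell on the clamped pot. I ignored it.

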